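# Prise open a plaster handle mould

## Task

The plaster mould for mug handles is stuck shut. With the pry bar, its cranked foot in the notch at the parting line and bearing on the edge of the lower half, lever the upper half loose. Lay the bar back on its blue board, then lift the upper half off without tipping it and set it down gently, lengthwise and flat, in the middle of the slatted drying rack, leaving the mug, jar, brush and the cast handle in the mould alone.

Things in the scene. Friction and masses are not known exactly. Their poses are not given: they have to be found in the camera images.
- mould_bottom: Lower half of a white two-part plaster mould, 170 long (x) by 64 wide (y) by 45 high, wedged in a wooden cradle (walls 12 thick, 22 high all round, 194 by 88 outside) fixed to the bench. Origin at the centre of its underside, on the bench; z up. Its -x end has the pry notch and faces roughly towards the robot. Its top face, the parting plane, is 45 above the origin
- notch (a point): Middle of the pry notch's lower lip, which is the lower half's -x top edge: 85 from its middle, 45 above the bench; axes as the lower half. The notch is cut in the underside of the upper half: a level slot 40 wide (y), 10 high (upward from this lip), 32 deep (towards +x), open only at the -x end. The lip is the fulcrum
- plug (a point): Foot of a hidden grey snap-in split plug, 8 high, on the lower half's top face, 40 from its middle towards -x. It holds the upper half down with about 55 N until that half has risen 4 mm there; then it springs out 1 mm each side and keeps that half propped up, its notch end about 8 up. A plain stud 5 high at the far end (x = +68) only locates the half (2 clearance)
- mould_top: Upper half of the mould, white plaster, loose, about 0.36 kg, 170 long (x) by 64 wide (y) by 30 high, stuck on the lower half, all sides flush. Origin at the centre of its flat underside; -x end over the notch, z up. Grip it across its 64 width, from above. Two short dark pencil lines on its top, 40 apart, run to the notch end and mark the notch's sides; two brown gates lie beyond
- top_front (a point): On the upper half: middle of the lower edge of its notch end, 85 from its origin towards -x, on its underside plane
- cast_handle: The cast clay mug handle (a brown C, 67 by 36) lying half sunk in the top face of the lower half, standing 5 above it; fixed. Origin at the middle of the lower half's top face. Seen only when the mould is open
- pry_bar: Cranked pry bar, loose, 0.22 kg, 179 long, balancing at x = 26. Dark wooden handle 110 long (x) by 24 wide (y) by 22 high, then a steel blade 24 wide ending in an upturned foot. Origin at the centre of the handle's underside; x along the handle towards the foot, z up. It lies on the board, handle flat, foot in the air and pointing away from the robot
- bar_grip (a point): Middle of the bar's handle, 11 above the handle's underside; axes as the bar
- bar_bend (a point): Bend of the bar, on its underside: x = 90, z = 8.5 in the bar's frame; axes as the bar. Behind it the blade, 5 thick, runs straight back to the handle (x = 55); ahead of it the foot, 42 long, 4 thick and 24 wide, rises 35 degrees above the bar's x axis. Tip the bar nose down 35 degrees and the foot is level, the handle sloping up and away from it
- bar_tip (a point): Middle of the lower edge of the foot's tip: x = 124.4, z = 32.6 in the bar's frame; axes as the bar. With the foot 29 deep in the notch and lying on the lip, turning the handle down about 21 degrees about the lip brings the plug out; about 28 degrees is plenty
- tool_board: Blue flat board, fixed to the bench, 250 long (x) by 110 wide (y) by 8 thick, on which the bar lies. Origin at the centre of its underside
- rack: Slatted light wooden drying rack, fixed to the bench, 240 long (x) by 140 wide (y), flat top of seven cross slats 30 above the bench. Origin at the centre of its underside, on the bench
- mug: Cream unfired mug with a handle, bystander, 82 across, 85 high; origin at the centre of its foot
- jar: Yellow jar with a white lid, bystander, 60 across, 75 high; origin at the centre of its foot
- brush: Brush with a blue handle lying on the bench, bystander, 190 long; origin near its middle, on the bench

How it is judged:
On the way, in this order (a step that is already met when the one before it is completed fails the run):
1. the bar, bearing on the lower half and on the upper half at once, has raised the notch end of the upper half by 1.5 mm or more (contact force between pry_bar and mould_top above 2 N and contact force between pry_bar and mould_bottom above 1 N and z of top_front in the frame of mould_bottom above 0.0465 m), for 0.05 s.
2. the bar lies on the blue board, let go (z of pry_bar in the frame of tool_board below 0.012 m and x of pry_bar in the frame of tool_board between -0.075 and 0.075 m and y of pry_bar in the frame of tool_board between -0.05 and 0.05 m and contact force between pry_bar and the fingers below 0.1 N), for 0.1 s.
3. the upper half is lifted 40 mm clear of the lower half (z of mould_top in the frame of mould_bottom above 0.085 m), for 0.1 s.
At the end, for the whole second after the job is handed in: Upper half at rest flat on the rack, right way up, middle within 30 mm lengthwise and 25 mm crosswise of the rack's, turned under 0.2 rad from it; bar at rest flat on the blue board, its handle's middle within 75 mm lengthwise and 50 mm crosswise of the board's (x of mould_top in the frame of rack between -0.03 and 0.03 m and y of mould_top in the frame of rack between -0.025 and 0.025 m and z of mould_top in the frame of rack between 0.026 and 0.034 m and angle between mould_top's own z axis and vertical below 0.05 rad and angle between the x axis of mould_top and the x axis of rack, either way round below 0.2 rad and linear speed of each of mould_top, pry_bar below 0.02 m/s and z of pry_bar in the frame of tool_board between 0.004 and 0.012 m and x of pry_bar in the frame of tool_board between -0.075 and 0.075 m and y of pry_bar in the frame of tool_board between -0.05 and 0.05 m); the robot touches nothing.
It fails at once if the mug, jar or brush is moved by more than 20 mm (distance of any of mug, jar, brush from where it was at the start of the episode above 0.02 m).
It fails at once if the cast handle is touched by the fingers or the bar (contact force between cast_handle and the fingers above 1 N or contact force between cast_handle and pry_bar above 1 N).
It fails at once if the upper half is tipped by more than 30 degrees (angle between mould_top's own z axis and vertical above 0.52 rad).
It fails at once if the upper half is dropped or banged on the rack (coming down over 0.35 m/s within 20 mm of the slats) (horizontal distance between mould_top and rack below 0.1 m and z of mould_top in the frame of rack below 0.05 m and linear speed of mould_top above 0.35 m/s).
It also fails if it takes over 67 s, if anything falls off the work surface, if the arm or the gripper's body presses on something with over 40 N, if the wrist force passes 120 N, or if a joint passes its speed limit or range.

## Robot

A 6-joint arm with a two-finger parallel gripper is mounted at the origin on the work surface. World frame = base frame: x ahead of the robot, y to its left, z up, the work surface at z = 0. Lengths are in m, angles in rad, forces in N, time in s.
With the tool pointing down it reaches from about 0.35 to 0.775 m from the base axis. Payload 5.5 kg.
Tool frame: the origin (TCP) lies at the very end of the fingers, on their centre line; the grasp point (between the pads) lies 19 mm behind it; z points along the fingers, y is the direction in which the jaws open and shut (so a half turn about z gives the same grasp; the last joint's range is limited). The gripper opens to 85 mm and grips with 20 to 120 N. Pads are 22 mm wide; open, the fingers measure 114 mm over their backs; the gripper's body (76 mm by 85 mm) begins 54 mm behind the grasp point. The pads swing forward as they close: fully open they stand 13 mm farther back than shut.
Start: joints at [1.099, 0.313, 0.046, 1.304, 0, 1.431], TCP at [0.187, 0.544, 0.231] pointing down, gripper open.
Joint ranges: [-2.76, 2.76], [-0.86, 1.69], [-1.03, 1.26], [-2.2, 2.34], [-1.47, 1.5], [-3.14, 3.14]. Speed limits (rad/s): [2.57, 2.57, 3.14, 3.14, 3.14, 3.14].

## Interface

Orientations are given as a unit quaternion [w, x, y, z].
In Python, from workcell import get_state, imaging, env, spotter gives the robot as it stands.
- The arm moves only by the tool play_rows, never from a script. Its argument "moves" is a list of rows, each an object with "claw": the finger opening in cm, from 0 to 8.54; "delta_pos": the shift along the tool's x, y, z in cm, a list of three; "twist": the turn about the tool's z in degrees. A call has 1 to 12 rows; each row is the pose to reach, as a shift and turn from the pose commanded when the call began, along the tool's axes at that moment; what a row does not reach only later rows make up. A row lasts 1/8 s, in which the tool goes at most 62.5 mm and 10.7 degrees, less where a joint would pass 70% of its speed; a pose out of reach is approached as far as the arm can. A call with a gripper value outside its range is refused whole. The fingers move at their own pace and stop on an object; "force" is the grip in N (left out, the last holds). Time passes only in rows, so rows that repeat a pose let the fingers close. It gives the time, the measured TCP pose, the force and the opening at its end, in the units of the state.
- get_state(): the state, without advancing time (a new reading comes with each control period).
- imaging.read_camera(name): name is "scene" or "side" or "wrist"; returns the picture (480x640x3 uint8, red, green, blue); there is no depth.
- imaging.camera_info(name): a dict with "fx", "fy", "cx", "cy" (pixels), "world_to_cam" (4x4, takes a point from world to camera coordinates). Camera axes: x right, y down, z forward; pixel columns grow to the right and rows downward; lengths in m; the calibration is good to about 2 mm. A picture is of the moment at which its call begins: read the wrist's pose just before it. camera_info takes no time and is no camera call; for the wrist camera it gives the pose at the moment of the call.
- env.hand_in(): hands the job in, once; it reports no verdict.
Trained networks look in the newest picture that a camera, given by its name, has taken for a name from the list of things; names that differ only in an ending like _2 or _b are one class to them, and where a whole thing is asked for, a point or a joint stands for the part that bears it (a point fixed in the world has none). Each returns a list of dicts, best first, with "conf" (0 to 1); they miss things now and then, are a little off and sometimes report something else, mostly with a low value. They report only what shows in the picture. A call takes as long as a camera call.
- spotter.spot_in(camera, query): "extent" ([left, top, right, bottom] in pixels, round what is visible of it).
The state is a dict: "clock": time; "joint_pos": joint angles; "qvel": joint speeds; "tau": joint torques, N m; "tcp_pos": TCP position; "orientation": TCP orientation; "wrist_force": force on the tool from outside, world axes, zero at the start; "ft_torque": the same for the moment, N m; "finger_gap": finger opening in m.
Only numpy, scipy, OpenCV 4.12 (cv2) and the standard library are available. Lean on these libraries where they do the work, as an engineer would, in place of code of your own. Each camera call takes 0.05 s, during which the arm holds its last target. There are 200 camera calls.

## Working session

There is one attempt and no reset: what is moved stays moved. The work goes in short steps, Python scripts to look and compute and a tool call to move; the robot and the scene stay as the last step left them, time stands still between calls to the robot, and variables do not carry over. Pictures are saved under pics/ and viewed, about 8 in all and at most 12, crops included, and the job is handed in when it is done.

Besides the shell and the picture viewer there is one more tool, called after "Request:" in YAML: its name, and indented under it one key for each argument. play_rows: Moves the arm, as the interface text tells. Its arguments: {"type":"object","properties":{"moves":{"type":"array"},"force":{"type":"number"}},"required":["moves"]}

```bash
mkdir -p pics; ls; cat > h.py <<'E'
from workcell import get_state, imaging, env, spotter
import numpy as np, cv2
def shot(cam,name=None):
    info=imaging.camera_info(cam); im=imaging.read_camera(cam)
    if name: cv2.imwrite(f'pics/{name}.png',im[:,:,::-1])
    return im,info
def proj(info,P):
    P=np.atleast_2d(P); M=np.array(info['world_to_cam']); c=P@M[:3,:3].T+M[:3,3]
    return np.c_[info['fx']*c[:,0]/c[:,2]+info['cx'],info['fy']*c[:,1]/c[:,2]+info['cy']]
def back(info,u,v,z):
    M=np.array(info['world_to_cam']);R=M[:3,:3];o=-R.T@M[:3,3]
    d=R.T@np.array([(u-info['cx'])/info['fx'],(v-info['cy'])/info['fy'],1]); return o+d*(z-o[2])/d[2]
E
python3 - <<'E'
from h import *
ims=[]
for c in ['scene','side']:
    im,info=shot(c,c+'0'); M=np.array(info['world_to_cam'])
    print(c,info['fx'],'pos',-M[:3,:3].T@M[:3,3],'fwd',M[2,:3])
    for q in ['mould_top','mould_bottom','pry_bar','tool_board','rack','mug','jar','brush']:
        for d in spotter.spot_in(c,q)[:1]: print(q,np.round(d['extent']),round(d['conf'],2))
print(get_state())
E
```

```text
pics
scene 526.7052614241214 pos [ 1.10801023 -0.64210865  0.96099634] fwd [-0.38586498  0.58522434 -0.71317648]
mould_top [232. 244. 307. 300.] 0.56
mould_bottom [227. 267. 313. 321.] 0.68
pry_bar [292. 185. 351. 210.] 0.62
tool_board [274. 180. 371. 232.] 0.64
rack [129. 287. 251. 396.] 0.97
mug [356. 239. 399. 293.] 0.91
jar [297. 308. 324. 351.] 0.58
side 506.3994595169239 pos [ 0.31244823 -0.84371118  0.87635283] fwd [ 0.23847158  0.73686913 -0.63257822]
mould_top [286. 263. 365. 305.] 0.74
mould_bottom [280. 286. 368. 320.] 0.96
pry_bar [237. 210. 300. 236.] 0.82
tool_board [216. 202. 313. 252.] 0.66
rack [275. 334. 404. 415.] 0.7
mug [351. 202. 397. 249.] 0.93
jar [383. 271. 408. 307.] 0.64
brush [240. 178. 296. 189.] 0.58
{'clock': 0.9, 'joint_pos': array([ 1.09938869e+00,  3.13184396e-01,  4.61488779e-02,  1.30360499e+00,
       -3.74486082e-07,  1.43120802e+00]), 'qvel': array([ 4.65683264e-06, -3.04432211e-04,  1.44342687e-03,  1.20515308e-03,
       -9.00256284e-04,  1.64641725e-04]), 'tau': array([ 1.23287329e-03, -4.80448544e+01,  2.98813301e+01,  3.04875527e-05,
       -8.35448463e-05,  5.77440602e-06]), 'tcp_pos': array([0.18734563, 0.54368974, 0.23135209]), 'orientation': array([2.36114563e-05, 1.65149571e-01, 9.86268530e-01, 7.42463612e-05]), 'wrist_force': array([-0.19322019,  0.04163726,  0.04621202]), 'ft_torque': array([0.04070809, 0.05770435, 0.02810205]), 'finger_gap': 0.08578362261404378}
```

View pics/scene0.png

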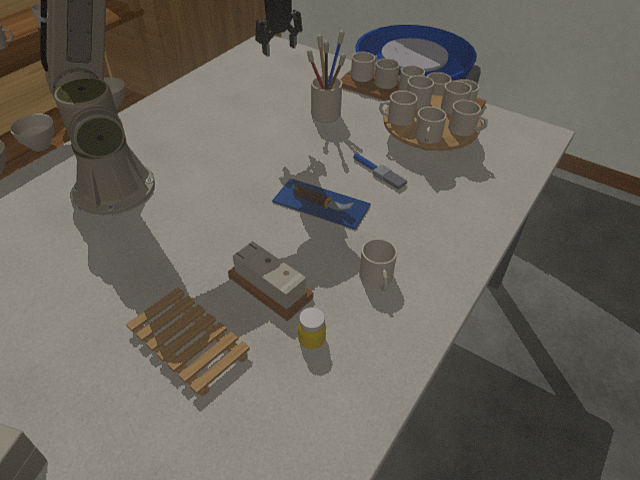

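View pics/side0.png

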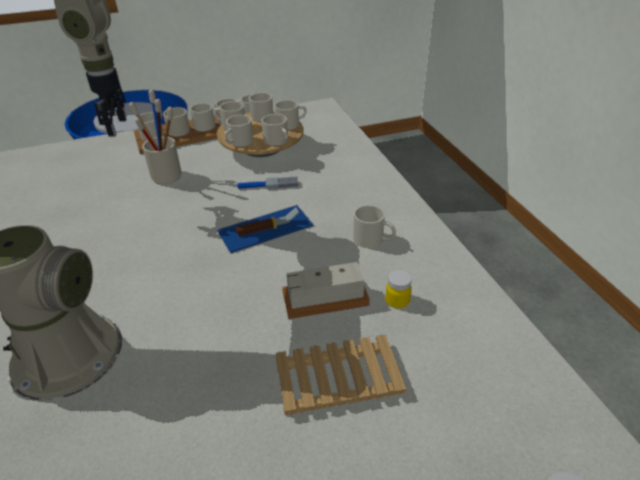

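```bash
python3 - <<'E'
from h import *
I={c:imaging.camera_info(c) for c in ['scene','side']}
for c in I:
    im=cv2.imread(f'pics/{c}0.png'); hsv=cv2.cvtColor(im,cv2.COLOR_BGR2HSV)
    x0,y0,x1,y1={'scene':(260,170,380,240),'side':(205,195,325,260)}[c]
    m=np.zeros(im.shape[:2],np.uint8); m[y0:y1,x0:x1]=cv2.inRange(hsv,(100,130,40),(125,255,255))[y0:y1,x0:x1]
    pts=np.argwhere(m>0)[:,::-1]
    W=np.array([back(I[c],u,v,0.008)[:2] for u,v in pts],np.float32)
    print(c,'board',len(pts),cv2.minAreaRect(W))
def b(c,l,z): 
    for u,v in l: print(c,(u,v),np.round(back(I[c],u,v,z)[:2],3))
print('mould top'); b('side',[(287,276),(357,264),(366,281),(288,289)],.075); b('scene',[(248,243),(308,280),(233,262),(292,291)],.075)
print('cradle'); b('side',[(285,297),(368,290)],.022)
print('rack'); b('side',[(277,353),(388,337),(404,385),(286,405)],.03); b('scene',[(180,290),(248,345),(128,324),(196,385)],.03)
for c,q,z in [('side',[(374,240),(398,298)],0.0),('scene',[(378,282),(312,340)],0)]: b(c,q,z)
E
```

```text
scene board 544 ((0.515424370765686, 0.2755430340766907), (0.24599505960941315, 0.10628511756658554), 8.405216217041016)
side board 1401 ((0.5144045948982239, 0.27268946170806885), (0.24575425684452057, 0.10915493220090866), 8.248823165893555)
mould top
side (287, 276) [ 0.502 -0.009]
side (357, 264) [ 0.669 -0.027]
side (366, 281) [ 0.666 -0.087]
side (288, 289) [ 0.492 -0.051]
scene (248, 243) [ 0.498 -0.009]
scene (308, 280) [ 0.679 -0.023]
scene (233, 262) [ 0.509 -0.075]
scene (292, 291) [ 0.668 -0.068]
cradle
side (285, 297) [ 0.49  -0.022]
side (368, 290) [ 0.682 -0.067]
rack
side (277, 353) [ 0.429 -0.18 ]
side (388, 337) [ 0.663 -0.219]
side (404, 385) [ 0.642 -0.338]
side (286, 405) [ 0.413 -0.303]
scene (180, 290) [ 0.435 -0.18 ]
scene (248, 345) [ 0.655 -0.207]
scene (128, 324) [ 0.411 -0.311]
scene (196, 385) [ 0.63  -0.336]
side (374, 240) [0.782 0.124]
side (398, 298) [ 0.748 -0.096]
scene (378, 282) [0.784 0.12 ]
scene (312, 340) [ 0.747 -0.105]
```

```bash
cat >> h.py <<'E'
from scipy.spatial.transform import Rotation as Rn
def Rt():
    s=get_state(); w,x,y,z=s['orientation']; return Rn.from_quat([x,y,z,w]).as_matrix(), s
def go(p,yaw):   # yaw of tool x axis pointing robot-ward, i.e. -x_tool direction, deg
    R,s=Rt(); d=R.T@(np.array(p)-s['tcp_pos'])*100
    cur=np.degrees(np.arctan2(-R[1,0],-R[0,0])); tw=-(yaw-cur)
    print('delta_cm',np.round(d,2),'twist',round((tw+180)%360-180,1),'curyaw',round(cur,1),'tcp',np.round(s['tcp_pos'],4),'zax',np.round(R[:,2],3),'F',np.round(s['wrist_force'],1),'T',np.round(s['ft_torque'],2),'gap',round(s['finger_gap'],4),'t',s['clock'])
E
python3 - <<'E'
from h import *
i=imaging.camera_info('wrist');M=np.array(i['world_to_cam']);R,s=Rt()
print(R.T@(-M[:3,:3].T@M[:3,3]-s['tcp_pos']),R.T@M[2,:3],i['fx'])
go([.46,.265,.25],8.3)
E
```

```text
[ 0.06883243  0.00040978 -0.14289045] [-2.72071936e-01 -3.00734260e-04  9.62276868e-01] 393.5542234649048
delta_cm [-34.86 -17.47  -1.87] twist -27.3 curyaw -19.0 tcp [0.1873 0.5437 0.2314] zax [ 0.  0. -1.] F [-0.2  0.   0. ] T [0.04 0.06 0.03] gap 0.0858 t 0.9
```

Request:
play_rows:
  moves:
    - {"claw": 8.5, "delta_pos": [-35, -17.5, -2], "twist": -27}
    - {"claw": 8.5, "delta_pos": [-35, -17.5, -2], "twist": -27}
    - {"claw": 8.5, "delta_pos": [-35, -17.5, -2], "twist": -27}
    - {"claw": 8.5, "delta_pos": [-35, -17.5, -2], "twist": -27}
    - {"claw": 8.5, "delta_pos": [-35, -17.5, -2], "twist": -27}
    - {"claw": 8.5, "delta_pos": [-35, -17.5, -2], "twist": -27}
    - {"claw": 8.5, "delta_pos": [-35, -17.5, -2], "twist": -27}
    - {"claw": 8.5, "delta_pos": [-35, -17.5, -2], "twist": -27}
    - {"claw": 8.5, "delta_pos": [-35, -17.5, -2], "twist": -27}
    - {"claw": 8.5, "delta_pos": [-35, -17.5, -2], "twist": -27}

```text
clock: 2.15
tcp_pos: [0.4603, 0.2651, 0.2513]
orientation: [-0.0, -0.071, 0.998, 0.0]
wrist_force: [-0.2, 0.9, 0.2]
finger_gap: 0.0849
```

```bash
python3 - <<'E'
from h import *
im,i=shot('wrist','w1')
for q in ['pry_bar','bar_grip','bar_bend','bar_tip','tool_board']:
    for d in spotter.spot_in('wrist',q)[:1]:
        e=d['extent']; print(q,np.round(e),round(d['conf'],2),np.round(back(i,(e[0]+e[2])/2,(e[1]+e[3])/2,.025),3))
go([.46,.265,.25],8.3)
E
```

```text
pry_bar [304. 177. 348. 356.] 0.8 [0.522 0.274 0.025]
bar_grip [307. 178. 348. 359.] 0.93 [0.524 0.276 0.025]
bar_bend [304. 174. 346. 357.] 0.85 [0.521 0.273 0.025]
bar_tip [305. 179. 347. 359.] 0.58 [0.525 0.275 0.025]
tool_board [274. 129. 390. 364.] 0.62 [0.501 0.277 0.025]
delta_cm [0.08 0.05 0.14] twist -0.3 curyaw 8.0 tcp [0.4609 0.2647 0.2514] zax [ 0.  0. -1.] F [-0.5 -0.  -0.4] T [-0.01 -0.02  0.03] gap 0.0849 t 2.45
```

View pics/w1.png

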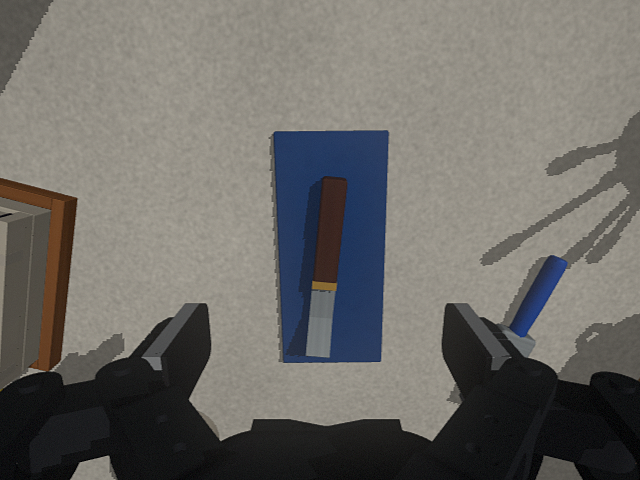

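```bash
python3 - <<'E'
from h import *
i=imaging.camera_info('wrist')
B=back(i,335.5,178,.030);F=back(i,324.5,283,.030)
d=F-B; print(B,F,np.linalg.norm(d),np.degrees(np.arctan2(d[1],d[0])))
for p in [(274,131),(388,130),(381,361),(283,362)]: print(back(i,*p,.008))
u=d/np.linalg.norm(d); g=B+u*0.014; g[2]=.008+.011-.0; print(g)
go([g[0],g[1],.06],np.degrees(np.arctan2(d[1],d[0])))
E
```

```text
[0.43433681 0.27003046 0.03      ] [0.53834304 0.27440234 0.03      ] 0.10409807537188785 2.4070006249838993
[0.40126415 0.20686973 0.008     ]
[0.38528059 0.3134286  0.008     ]
[0.6307426  0.35099233 0.008     ]
[0.64732413 0.24278944 0.008     ]
[0.44832445 0.27061842 0.019     ]
delta_cm [ 1.16  0.76 19.14] twist 5.6 curyaw 8.0 tcp [0.4609 0.2647 0.2514] zax [ 0.  0. -1.] F [-0.5 -0.  -0.4] T [-0.01 -0.02  0.03] gap 0.0849 t 2.45
```

Request:
play_rows:
  moves:
    - {"claw": 8.5, "delta_pos": [1.2, 0.8, 6], "twist": 5.6}
    - {"claw": 6, "delta_pos": [1.2, 0.8, 12], "twist": 5.6}
    - {"claw": 5, "delta_pos": [1.2, 0.8, 18], "twist": 5.6}
    - {"claw": 4.5, "delta_pos": [1.2, 0.8, 22], "twist": 5.6}
    - {"claw": 4, "delta_pos": [1.2, 0.8, 24], "twist": 5.6}
    - {"claw": 3, "delta_pos": [1.2, 0.8, 24], "twist": 5.6}
    - {"claw": 1.5, "delta_pos": [1.2, 0.8, 24], "twist": 5.6}
    - {"claw": 1.5, "delta_pos": [1.2, 0.8, 24], "twist": 5.6}
    - {"claw": 1.5, "delta_pos": [1.2, 0.8, 24], "twist": 5.6}
    - {"claw": 1.5, "delta_pos": [1.2, 0.8, 24], "twist": 5.6}
  force: 20

```text
clock: 3.7
tcp_pos: [0.4484, 0.2706, 0.0117]
orientation: [0.0, -0.021, 1.0, 0.0]
wrist_force: [0.1, 0.1, -3.1]
finger_gap: 0.0237
```

Request:
play_rows:
  moves:
    - {"claw": 1.5, "delta_pos": [0, 0, -3], "twist": 0}
    - {"claw": 1.5, "delta_pos": [0, 0, -5], "twist": 0}
    - {"claw": 1.5, "delta_pos": [0, 0, -6.6], "twist": 0}
    - {"claw": 1.5, "delta_pos": [0, 0, -6.6], "twist": 0}
    - {"claw": 1.5, "delta_pos": [0, 0, -6.6], "twist": 0}

```text
clock: 4.32
tcp_pos: [0.4478, 0.2703, 0.0768]
orientation: [-0.0, -0.021, 1.0, -0.0]
wrist_force: [0.1, -0.2, -2.5]
finger_gap: 0.0231
```

```bash
python3 - <<'E'
from h import *
a,_=shot('side');b,_=shot('scene')
f=lambda im,x,y:cv2.resize(im[y:y+100,x:x+130],None,fx=4,fy=4,interpolation=cv2.INTER_CUBIC)
cv2.imwrite('pics/l1.png',np.vstack([cv2.resize(im,(520,300)) if 0 else cv2.resize(im[y:y+75,x:x+130],(520,300),interpolation=cv2.INTER_CUBIC) for im,x,y in[(a,200,175),(b,265,150)]])[:,:,::-1]); go([.46,.265,.25],8.3)
E
```

```text
delta_cm [ -1.2   -0.58 -17.36] twist -5.9 curyaw 2.4 tcp [0.4476 0.2702 0.0764] zax [-0.001 -0.001 -1.   ] F [-0.9  0.  -2.5] T [-0.03  0.16  0.02] gap 0.0231 t 4.425
```

View pics/l1.png

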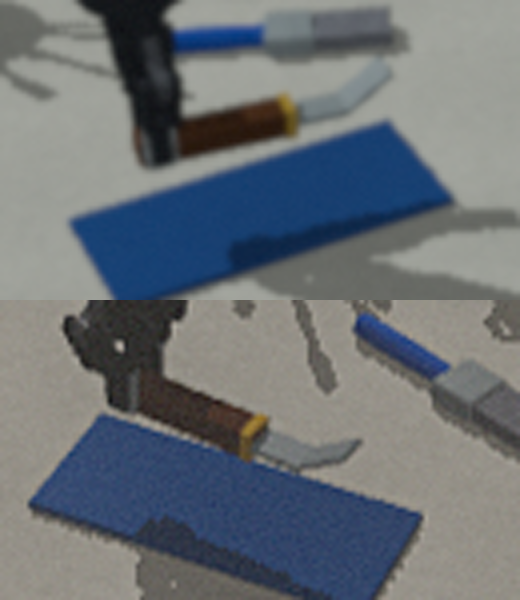

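Request:
play_rows:
  moves:
    - {"claw": 2.2, "delta_pos": [0, 0, 0], "twist": 0}
    - {"claw": 2.25, "delta_pos": [0, 0, 0], "twist": 0}
    - {"claw": 2.3, "delta_pos": [0, 0, 0], "twist": 0}

```text
clock: 4.8
tcp_pos: [0.4482, 0.2704, 0.0771]
orientation: [-0.0, -0.021, 1.0, -0.0]
wrist_force: [0.6, 0.6, -1.8]
finger_gap: 0.0237
```

```bash
python3 -c "
from h import *
go([.46,.265,.25],8.3)"
```

```text
delta_cm [ -1.15  -0.59 -17.29] twist -5.9 curyaw 2.4 tcp [0.4482 0.2704 0.0771] zax [-0. -0. -1.] F [ 0.6  0.6 -1.8] T [-0.01  0.18 -0.01] gap 0.0237 t 4.8
```

Request:
play_rows:
  moves:
    - {"claw": 2.34, "delta_pos": [0, 0, 0], "twist": 0}
    - {"claw": 2.36, "delta_pos": [0, 0, 0], "twist": 0}
    - {"claw": 2.38, "delta_pos": [0, 0, 0], "twist": 0}

```text
clock: 5.18
tcp_pos: [0.4485, 0.2705, 0.0775]
orientation: [0.0, -0.021, 1.0, 0.0]
wrist_force: [-0.4, 0.7, -0.8]
finger_gap: 0.0237
```

```bash
python3 -c "
from h import *
go([.46,.265,.25],8.3)"
```

```text
delta_cm [ -1.14  -0.6  -17.25] twist -5.9 curyaw 2.4 tcp [0.4485 0.2705 0.0775] zax [ 0.001  0.    -1.   ] F [-0.4  0.7 -0.8] T [-0.   -0.01 -0.02] gap 0.0237 t 5.175
```

```bash
cat >> h.py <<'E'
def duo(name,A=(200,175),B=(265,150)):
    a,_=shot('side');b,_=shot('scene')
    cv2.imwrite(f'pics/{name}.png',np.vstack([cv2.resize(im[y:y+75,x:x+130],(520,300),interpolation=cv2.INTER_CUBIC) for im,(x,y) in[(a,A),(b,B)]])[:,:,::-1])
E
python3 -c "
from h import *
duo('l2')
go([.46,.265,.25],8.3)"
```

```text
delta_cm [ -1.14  -0.6  -17.25] twist -5.9 curyaw 2.4 tcp [0.4485 0.2705 0.0775] zax [ 0.001  0.    -1.   ] F [-0.1 -0.3 -0.7] T [ 0.04 -0.04  0.05] gap 0.0234 t 5.275
```

View pics/l2.png

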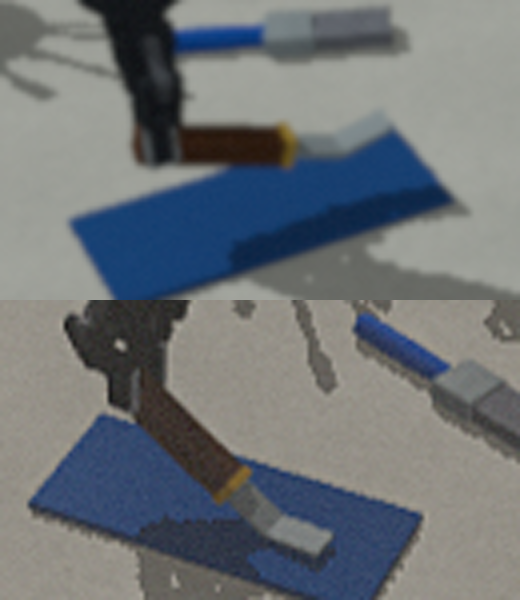

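```bash
cat >> h.py <<'E'
TIPL=(.1244,.0326);TIPU=(.1221,.0359);BEND=(.090,.0085);FER=(.055,.022)
def barpt(q,th,tcp,yaw,hp=.012,xg=-.041,zb=None):
    zb=.0037+hp if zb is None else zb
    t=np.radians(th); dx=q[0]-xg; dz=q[1]-zb
    X=dx*np.cos(t)+dz*np.sin(t); Z=-dx*np.sin(t)+dz*np.cos(t); y=np.radians(yaw)
    return np.array(tcp)+[X*np.cos(y),X*np.sin(y),hp+Z]
E
python3 -c "
from h import *
tcp=get_state()['tcp_pos']
for th in range(20,42,3):
  print(th,*[np.round(proj(imaging.camera_info(c),barpt(q,th,tcp,2.4))[0],1) for c in ('scene','side') for q in (TIPU,FER)], 'tipz,bendz',barpt(TIPL,th,tcp,2.4)[2].round(4),barpt(BEND,th,tcp,2.4)[2].round(4))
"
```

```text
20 [351.  201.8] [328.8 190. ] [295.8 206.6] [272.3 209.2] tipz,bendz 0.0488 0.0379
23 [350.1 203.9] [328.3 191.2] [295.2 209.2] [271.9 210.8] tipz,bendz 0.0404 0.0317
26 [349.1 205.9] [327.7 192.3] [294.5 211.8] [271.5 212.3] tipz,bendz 0.0322 0.0256
29 [347.9 207.8] [327.  193.4] [293.6 214.3] [270.9 213.8] tipz,bendz 0.0241 0.0197
32 [346.6 209.6] [326.2 194.4] [292.6 216.8] [270.2 215.3] tipz,bendz 0.0162 0.014
35 [345.3 211.2] [325.4 195.3] [291.5 219.3] [269.5 216.8] tipz,bendz 0.0085 0.0085
38 [343.7 212.7] [324.5 196.1] [290.2 221.8] [268.7 218.3] tipz,bendz 0.001 0.0032
41 [342.1 214.1] [323.5 196.9] [288.8 224.2] [267.8 219.7] tipz,bendz -0.0062 -0.0019
```

Request:
play_rows:
  moves:
    - {"claw": 2.38, "delta_pos": [0, 0, 0], "twist": 0}
    - {"claw": 2.38, "delta_pos": [0, 0, 0], "twist": 0}
    - {"claw": 1.5, "delta_pos": [0, 0, 0], "twist": 0}
    - {"claw": 1.5, "delta_pos": [0, 0, 0], "twist": 0}
    - {"claw": 1.5, "delta_pos": [0, 0, 0], "twist": 0}
  force: 25

```text
clock: 5.9
tcp_pos: [0.4484, 0.2705, 0.0774]
orientation: [0.0, -0.021, 1.0, 0.0]
wrist_force: [0.8, -0.6, 0.1]
finger_gap: 0.0231
```

```bash
python3 -c "
from h import *
duo('l3')
go([.46,.265,.25],8.3)"
```

```text
delta_cm [ -1.14  -0.6  -17.26] twist -5.9 curyaw 2.4 tcp [0.4484 0.2705 0.0774] zax [ 0.  0. -1.] F [-0.1  0.1  1.1] T [ 0.01 -0.07  0.01] gap 0.0235 t 6.0
```

View pics/l3.png

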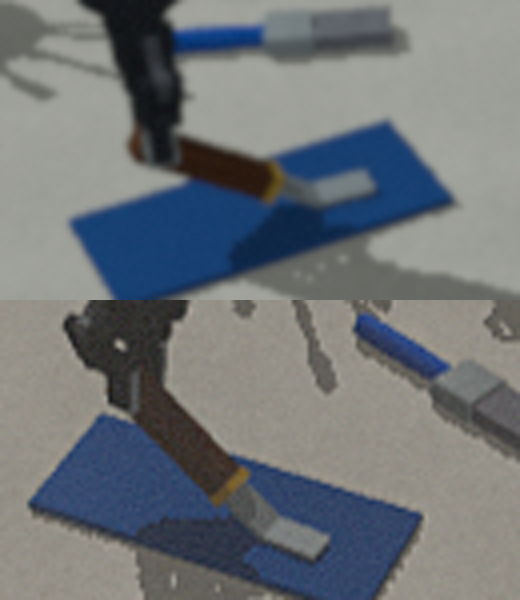

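```bash
python3 -c "
from h import *
tcp=get_state()['tcp_pos']
print(barpt(TIPL,35,tcp,0)-tcp,barpt(BEND,35,tcp,0)-tcp)
go([.38,.055,.22],-5)"
```

```text
[ 0.14518119  0.         -0.06902587] [ 0.10317917  0.         -0.06903641]
delta_cm [  7.73 -21.25 -14.27] twist 7.4 curyaw 2.4 tcp [0.4484 0.2705 0.0774] zax [ 0.  0. -1.] F [-0.1  0.1  1.1] T [ 0.01 -0.07  0.01] gap 0.0235 t 6.0
```

Request:
play_rows:
  moves:
    - {"claw": 1.5, "delta_pos": [0, 0, -2], "twist": 0}
    - {"claw": 1.5, "delta_pos": [0.5, -1, -5], "twist": 1}
    - {"claw": 1.5, "delta_pos": [1.5, -3.5, -8], "twist": 2}
    - {"claw": 1.5, "delta_pos": [2.5, -7, -11], "twist": 3}
    - {"claw": 1.5, "delta_pos": [4, -11, -13], "twist": 4}
    - {"claw": 1.5, "delta_pos": [5.5, -15, -14], "twist": 5.5}
    - {"claw": 1.5, "delta_pos": [6.5, -18, -14], "twist": 6.5}
    - {"claw": 1.5, "delta_pos": [7.5, -20.5, -14.2], "twist": 7.4}
    - {"claw": 1.5, "delta_pos": [7.7, -21.2, -14.2], "twist": 7.4}
    - {"claw": 1.5, "delta_pos": [7.7, -21.2, -14.2], "twist": 7.4}
    - {"claw": 1.5, "delta_pos": [7.7, -21.2, -14.2], "twist": 7.4}

```text
clock: 7.38
tcp_pos: [0.3803, 0.056, 0.2191]
orientation: [-0.0, 0.043, 0.999, 0.0]
wrist_force: [0.7, 0.4, -1.8]
finger_gap: 0.0233
```

```bash
python3 -c "
from h import *
shot('wrist','w2')
go([.35,-.03,.12],-5)"
```

```text
delta_cm [ 2.27 -8.84  9.91] twist 0.1 curyaw -4.9 tcp [0.3803 0.0561 0.2191] zax [-0.  0. -1.] F [-1.   0.2 -3.1] T [0.02 0.09 0.05] gap 0.024 t 7.425
```

View pics/w2.png

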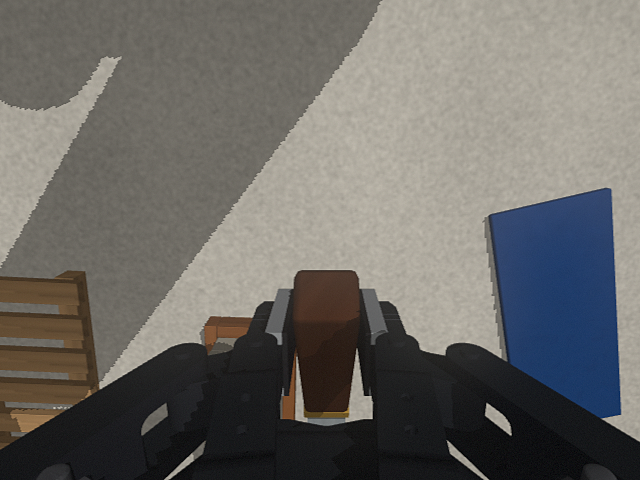

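```bash
python3 - <<'E'
from h import *
i2=imaging.camera_info('wrist'); M=np.array(i2['world_to_cam'])
R,s=Rt(); T=np.eye(4);T[:3,:3]=R;T[:3,3]=s['tcp_pos']
C=M@T   # tool->cam
y=np.radians(8.0); T1=np.eye(4); T1[:3,:3]=np.array([[-np.cos(y),np.sin(y)*-1*-1,0],[-np.sin(y),-np.cos(y)*-1,0],[0,0,-1]]); T1[:3,3]=[.4609,.2647,.2514]
T1[:3,1]=np.cross(T1[:3,2],T1[:3,0])
i1=dict(i2); i1['world_to_cam']=C@np.linalg.inv(T1)
print('chk board',back(i1,274,131,.008))
for p in [(1,180),(76,198),(66,280),(55,368)]: print(back(i1,*p,.022))
for p in [(205,319),(252,318)]: print('w2',back(i2,*p,.022))
# silhouette fit
def model(c,x,y,a,S=4):
    ca,sa=np.cos(a),np.sin(a); m=np.zeros((480*S,640*S),np.uint8)
    for L,W,z0,z1 in [(.194,.088,0,.022),(.17,.064,.022,.075)]:
        P=np.array([[sx*L/2*ca-sy*W/2*sa+x,sx*L/2*sa+sy*W/2*ca+y,z] for sx in(-1,1) for sy in(-1,1) for z in(z0,z1)])
        h=cv2.convexHull((proj(c,P)*S).astype(np.int32)); cv2.fillConvexPoly(m,h,255)
    return cv2.resize(m,(640,480),interpolation=cv2.INTER_AREA)
for x,y,a in [(.585,-.045,-5)]:
  for c in ['scene','side']:
    im=cv2.imread(f'pics/{c}0.png'); m=model(imaging.camera_info(c),x,y,np.radians(a))
    cs,_=cv2.findContours((m>127).astype(np.uint8),0,1)
    x0,y0=(215,225) if c=='scene' else (265,250)
    cr=cv2.resize(im[y0:y0+105,x0:x0+120],None,fx=5,fy=5,interpolation=cv2.INTER_CUBIC)
    cv2.imwrite(f'/tmp/{c}.png',cr)
    hsv=cv2.cvtColor(im,cv2.COLOR_BGR2HSV); br=cv2.inRange(hsv,(3,110,40),(16,255,255))
    br[:y0]=0;br[y0+105:]=0;br[:,:x0]=0;br[:,x0+120:]=0
    p=np.argwhere(br)[:,::-1]; print(c,len(p),'L',p[p[:,0].argmin()],'R',p[p[:,0].argmax()],'bot',p[p[:,1].argmax()], 'model',[tuple(q[0]) for q in cv2.approxPolyDP(cs[0],2,True)])
E
```

```text
chk board [0.40115498 0.20695183 0.008     ]
[ 0.48092869 -0.04141567  0.022     ]
[0.48843427 0.02802859 0.022     ]
[0.57470737 0.01533702 0.022     ]
[ 6.79781392e-01 -4.01975445e-04  2.20000000e-02]
w2 [ 0.47485064 -0.06725467  0.022     ]
w2 [ 0.47766743 -0.02257046  0.022     ]
scene 569 L [215 328] R [312 292] bot [217 329] model [(np.int32(250), np.int32(243)), (np.int32(231), np.int32(258)), (np.int32(232), np.int32(269)), (np.int32(226), np.int32(273)), (np.int32(227), np.int32(280)), (np.int32(288), np.int32(322)), (np.int32(313), np.int32(298)), (np.int32(313), np.int32(292)), (np.int32(305), np.int32(287)), (np.int32(303), np.int32(276))]
side 798 L [283 288] R [368 299] bot [289 317] model [(np.int32(357), np.int32(262)), (np.int32(288), np.int32(274)), (np.int32(288), np.int32(286)), (np.int32(282), np.int32(291)), (np.int32(290), np.int32(321)), (np.int32(370), np.int32(305)), (np.int32(371), np.int32(299)), (np.int32(365), np.int32(287)), (np.int32(365), np.int32(279))]
```

```bash
python3 - <<'E'
import cv2,numpy as np
a=cv2.imread('pics/w1.png')[165:385,0:110]; b=cv2.imread('pics/w2.png')[300:440,170:310]
A=cv2.resize(a,None,fx=2.7,fy=2.7,interpolation=3); s=A.shape[0]
B=cv2.resize(b,None,fx=3,fy=3,interpolation=3); B=cv2.copyMakeBorder(B,0,s-B.shape[0],0,0,0)
cv2.imwrite('pics/cr.png',np.hstack([A,B]))
E
```

```text
(no output)
```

View pics/cr.png

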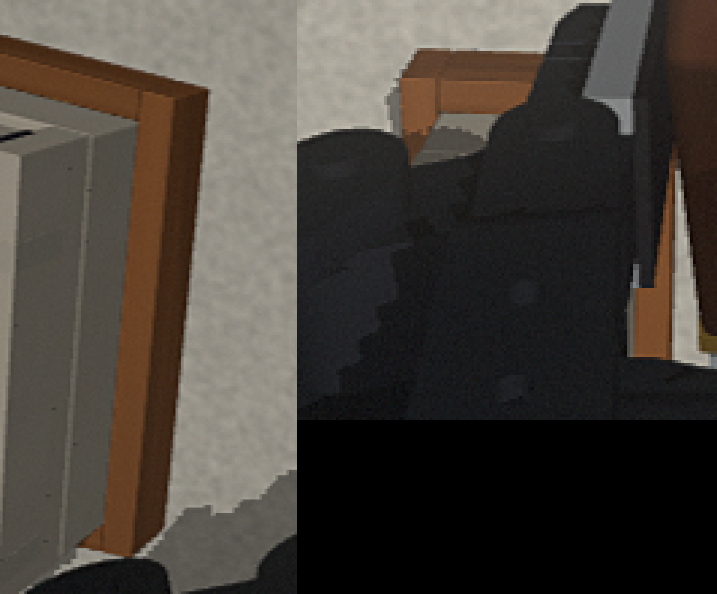

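```bash
cat > pose.py <<'E'
from h import *
import json
from scipy.optimize import least_squares
i2=imaging.camera_info('wrist'); M=np.array(i2['world_to_cam'])
R,s=Rt(); T=np.eye(4);T[:3,:3]=R;T[:3,3]=s['tcp_pos']
C=M@T
y=np.radians(8.0); T1=np.eye(4); T1[:3,0]=[-np.cos(y),-np.sin(y),0];T1[:3,2]=[0,0,-1]; T1[:3,1]=np.cross(T1[:3,2],T1[:3,0]); T1[:3,3]=[.4609,.2647,.2514]
i1=dict(i2); i1['world_to_cam']=C@np.linalg.inv(T1)
sc,sd=imaging.camera_info('scene'),imaging.camera_info('side')
obs=[(i1,65.2,202,-.097,.044,.022,1),(i1,77,198.3,-.097,.044,0,1),(i1,49.6,370.5,.097,.044,.022,1),(i1,7.4,221.3,-.085,.032,.075,1),(i1,34,215,-.085,.032,.045,1),
(i2,205.3,326,-.097,-.044,.022,1),(i2,209.3,316,-.097,-.044,0,1),
(sc,248,243,-.085,.032,.075,2),(sc,233,258,-.085,-.032,.075,2),(sd,289,318,-.097,-.044,0,2),(sd,287,274,-.085,.032,.075,2),(sc,313,294,.097,.044,.022,2)]
def f(p):
    c,s_=np.cos(p[2]),np.sin(p[2]); r=[]
    for i,u,v,a,b,z,w in obs: r+=list((proj(i,[p[0]+c*a-s_*b,p[1]+s_*a+c*b,z])[0]-[u,v])*w)
    return r
o=least_squares(f,[.58,-.037,-.12],loss='soft_l1')
print(o.x,np.degrees(o.x[2]),np.round(np.reshape(f(o.x),(-1,2)),1).tolist())
c=np.array([np.cos(o.x[2]),np.sin(o.x[2])]); print('notch',o.x[:2]-.085*c)
E
python3 pose.py
```

```text
[ 0.58420054 -0.03959925 -0.12881889] -7.380778446477242 [[-1.3, -0.3], [0.9, -0.5], [-1.8, 1.6], [-0.1, 1.6], [-0.9, 0.3], [-2.6, 0.4], [-0.0, -0.1], [10.3, -4.0], [-0.2, -4.5], [-1.8, 2.1], [-1.3, -3.4], [2.0, -3.0]]
notch [ 0.49990483 -0.0286799 ]
```

```bash
python3 -c "
from h import *
go([.348,-.009,.1175],-7.4)"
```

```text
delta_cm [ 2.65 -6.76 10.16] twist 2.5 curyaw -4.9 tcp [0.3803 0.0561 0.2191] zax [-0.  0. -1.] F [-1.   0.2 -3.1] T [0.02 0.09 0.05] gap 0.024 t 7.425
```

Request:
play_rows:
  moves:
    - {"claw": 1.5, "delta_pos": [1, -2, 0], "twist": 1}
    - {"claw": 1.5, "delta_pos": [2, -5, 0], "twist": 2.5}
    - {"claw": 1.5, "delta_pos": [2.65, -6.76, 1], "twist": 2.5}
    - {"claw": 1.5, "delta_pos": [2.65, -6.76, 3], "twist": 2.5}
    - {"claw": 1.5, "delta_pos": [2.65, -6.76, 5], "twist": 2.5}
    - {"claw": 1.5, "delta_pos": [2.65, -6.76, 7], "twist": 2.5}
    - {"claw": 1.5, "delta_pos": [2.65, -6.76, 9], "twist": 2.5}
    - {"claw": 1.5, "delta_pos": [2.65, -6.76, 10.1], "twist": 2.5}
    - {"claw": 1.5, "delta_pos": [2.65, -6.76, 10.1], "twist": 2.5}
    - {"claw": 1.5, "delta_pos": [2.65, -6.76, 10.1], "twist": 2.5}

```text
clock: 8.68
tcp_pos: [0.3484, -0.0096, 0.1189]
orientation: [0.0, 0.065, 0.998, -0.0]
wrist_force: [0.5, -0.7, -1.6]
finger_gap: 0.0235
```

```bash
python3 - <<'E'
from h import *
go([.348,-.009,.1175],-7.4); s=get_state(); print(np.round(s['joint_pos'],2))
tcp=s['tcp_pos']
cr=[]
for c,(x,y) in {'side':(215,225),'scene':(180,205)}.items():
    im,i=shot(c); im=cv2.resize(im[y:y+75,x:x+130],(780,450),interpolation=cv2.INTER_CUBIC)[::1].copy()
    cr.append(cv2.resize(im,(520,300)))
    for th in (31,35,39): print(c,th,*[np.round((proj(i,barpt(q,th,tcp,-7.4))[0]-[x,y])*4) for q in (TIPU,TIPL,BEND)])
cv2.imwrite('pics/pre.png',np.vstack(cr)[:,:,::-1])
E
```

```text
delta_cm [0.05 0.05 0.14] twist -0.1 curyaw -7.5 tcp [ 0.3484 -0.0096  0.1189] zax [ 0.001 -0.    -1.   ] F [ 0.5 -0.7 -1.6] T [0.02 0.15 0.03] gap 0.0235 t 8.675
[-0.26 -0.05 -0.67  0.95  0.   -0.13]
side 31 [291. 242.] [292. 247.] [220. 262.]
side 35 [283. 256.] [284. 261.] [211. 272.]
side 39 [275. 270.] [274. 275.] [202. 282.]
scene 31 [251. 184.] [252. 189.] [204. 158.]
scene 35 [246. 192.] [247. 197.] [199. 163.]
scene 39 [241. 199.] [242. 203.] [194. 166.]
```

View pics/pre.png

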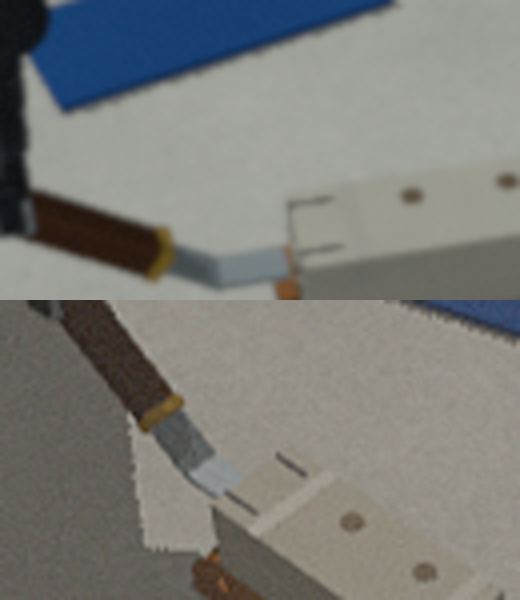

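```bash
python3 - <<'E'
from h import *
u=np.array([.9917,-.1287]);n=np.array([.1287,.9917]);N=np.array([.4999,-.0287])
tcp=get_state()['tcp_pos']
for c,(x,y) in {'side':(215,225),'scene':(180,205)}.items():
    i=imaging.camera_info(c); f=lambda P:np.round((proj(i,P)[0]-[x,y])*4)
    for s in (.02,-.02): print(c,'line',s,f([*(N+n*s),.075]),f([*(N+n*s+u*.02),.075]),'slot',f([*(N+n*s),.045]))
    for s in (.032,-.032): print('corner',f([*(N+n*s),.075]))
    for s in (.012,-.012): print('foot edge',s,f(barpt(TIPU,35,tcp,-7.4)+[*(n*s),0]),f(barpt(BEND,35,tcp,-7.4)+[*(n*s),0]))
    print('ferrule',f(barpt((.055,.022),35,tcp,-7.4)))
E
```

```text
side line 0.02 [289. 203.] [323. 198.] slot [292. 240.]
side line -0.02 [299. 251.] [334. 245.] slot [302. 289.]
corner [285. 189.]
corner [303. 266.]
foot edge 0.012 [280. 242.] [209. 258.]
foot edge -0.012 [287. 270.] [214. 287.]
ferrule [170. 239.]
scene line 0.02 [278. 155.] [301. 171.] slot [282. 190.]
scene line -0.02 [227. 192.] [251. 209.] slot [232. 227.]
corner [293. 144.]
corner [212. 203.]
foot edge 0.012 [261. 181.] [214. 152.]
foot edge -0.012 [231. 203.] [184. 174.]
ferrule [170. 109.]
```

Request:
play_rows:
  moves:
    - {"claw": 1.5, "delta_pos": [0, 0, 0.15], "twist": 0}
    - {"claw": 1.5, "delta_pos": [-0.5, 0, 0.15], "twist": 0}
    - {"claw": 1.5, "delta_pos": [-1, 0, 0.15], "twist": 0}
    - {"claw": 1.5, "delta_pos": [-1.5, 0, 0.15], "twist": 0}
    - {"claw": 1.5, "delta_pos": [-1.8, 0, 0.15], "twist": 0}
    - {"claw": 1.5, "delta_pos": [-1.8, 0, 0.15], "twist": 0}

```text
clock: 9.52
tcp_pos: [0.3659, -0.012, 0.1168]
orientation: [-0.0, 0.065, 0.998, 0.0]
wrist_force: [-0.1, -0.0, -2.6]
finger_gap: 0.0232
```

```bash
python3 -c "
from h import *
go([.385,-.0138,.1145],-7.4)"
```

```text
delta_cm [-1.91  0.07  0.23] twist -0.1 curyaw -7.5 tcp [ 0.3659 -0.012   0.1168] zax [-0.  0. -1.] F [-0.1 -0.  -2.6] T [ 0.05  0.1  -0.  ] gap 0.0232 t 9.525
```

Request:
play_rows:
  moves:
    - {"claw": 1.5, "delta_pos": [-0.5, 0, 0], "twist": 0}
    - {"claw": 1.5, "delta_pos": [-1, 0, 0], "twist": 0}
    - {"claw": 1.5, "delta_pos": [-1.5, 0, 0], "twist": 0}
    - {"claw": 1.5, "delta_pos": [-1.85, 0, 0], "twist": 0}
    - {"claw": 1.5, "delta_pos": [-1.85, 0, 0], "twist": 0}

```text
clock: 10.15
tcp_pos: [0.3843, -0.0144, 0.1167]
orientation: [0.0, 0.065, 0.998, 0.0]
wrist_force: [0.3, 0.2, -2.8]
finger_gap: 0.0228
```

```bash
python3 -c "
from h import *
go([.385,-.0138,.1145],-7.4)"
```

```text
delta_cm [-0.06  0.07  0.22] twist -0.1 curyaw -7.5 tcp [ 0.3843 -0.0144  0.1167] zax [ 0.  0. -1.] F [ 0.3  0.2 -2.8] T [0.05 0.09 0.04] gap 0.0228 t 10.15
```

Request:
play_rows:
  moves:
    - {"claw": 1.5, "delta_pos": [0, 0, 0.25], "twist": 0}
    - {"claw": 1.5, "delta_pos": [0.35, 0, 0.8], "twist": 0}
    - {"claw": 1.5, "delta_pos": [0.67, 0, 1.3], "twist": 0}
    - {"claw": 1.5, "delta_pos": [0.96, 0, 1.85], "twist": 0}
    - {"claw": 1.5, "delta_pos": [1.23, 0, 2.39], "twist": 0}
    - {"claw": 1.5, "delta_pos": [1.48, 0, 2.96], "twist": 0}
    - {"claw": 1.5, "delta_pos": [1.48, 0, 2.96], "twist": 0}
  force: 35

```text
clock: 11.02
tcp_pos: [0.369, -0.0124, 0.0869]
orientation: [-0.0, 0.066, 0.998, 0.0]
wrist_force: [-2.5, 0.4, 4.7]
finger_gap: 0.023
```

```bash
python3 -c "
from h import *
go([.385,-.0138,.1145],-7.4)"
```

```text
delta_cm [-1.6   0.07 -2.76] twist -0.1 curyaw -7.5 tcp [ 0.369  -0.0124  0.0869] zax [-0.  0. -1.] F [-2.5  0.4  4.7] T [0.05 0.2  0.01] gap 0.023 t 11.025
```

Request:
play_rows:
  moves:
    - {"claw": 1.5, "delta_pos": [0.23, 0, 0.57], "twist": 0}
    - {"claw": 1.5, "delta_pos": [0.42, 0, 1.16], "twist": 0}
    - {"claw": 1.5, "delta_pos": [0.59, 0, 1.75], "twist": 0}
    - {"claw": 1.5, "delta_pos": [0.74, 0, 2.36], "twist": 0}
    - {"claw": 1.5, "delta_pos": [0.86, 0, 2.96], "twist": 0}
    - {"claw": 1.5, "delta_pos": [0.86, 0, 2.96], "twist": 0}

```text
clock: 11.78
tcp_pos: [0.3598, -0.011, 0.0568]
orientation: [-0.001, 0.065, 0.998, 0.0]
wrist_force: [-3.2, 0.9, 1.2]
finger_gap: 0.0228
```

```bash
python3 -c "
from h import *
go([.385,-.0138,.1145],-7.4)"
```

```text
delta_cm [-2.52  0.06 -5.78] twist -0.1 curyaw -7.5 tcp [ 0.3598 -0.011   0.0568] zax [-0.002  0.001 -1.   ] F [-3.2  0.9  1.2] T [0.05 0.47 0.01] gap 0.0228 t 11.775
```

Request:
play_rows:
  moves:
    - {"claw": 1.5, "delta_pos": [0.06, 0, 0.35], "twist": 0}
    - {"claw": 1.5, "delta_pos": [0.11, 0, 0.73], "twist": 0}
    - {"claw": 1.5, "delta_pos": [0.16, 0, 1.2], "twist": 0}
    - {"claw": 1.5, "delta_pos": [0.16, 0, 1.2], "twist": 0}

```text
clock: 12.28
tcp_pos: [0.3584, -0.0108, 0.0451]
orientation: [-0.001, 0.065, 0.998, 0.0]
wrist_force: [-5.5, -0.1, 1.2]
finger_gap: 0.023
```

```bash
python3 - <<'E'
from h import *
go([.385,-.0138,.1145],-7.4)
cr=[]
for c,(x,y) in {'side':(215,225),'scene':(180,205)}.items():
    im,i=shot(c); cr.append(cv2.resize(im[y:y+75,x:x+130],(520,300),interpolation=3))
cv2.imwrite('pics/lev.png',np.vstack(cr)[:,:,::-1])
E
```

```text
delta_cm [-2.67  0.06 -6.94] twist -0.1 curyaw -7.5 tcp [ 0.3584 -0.0108  0.0451] zax [-0.002  0.    -1.   ] F [-5.5 -0.1  1.2] T [ 0.09  0.69 -0.  ] gap 0.023 t 12.275
```

View pics/lev.png

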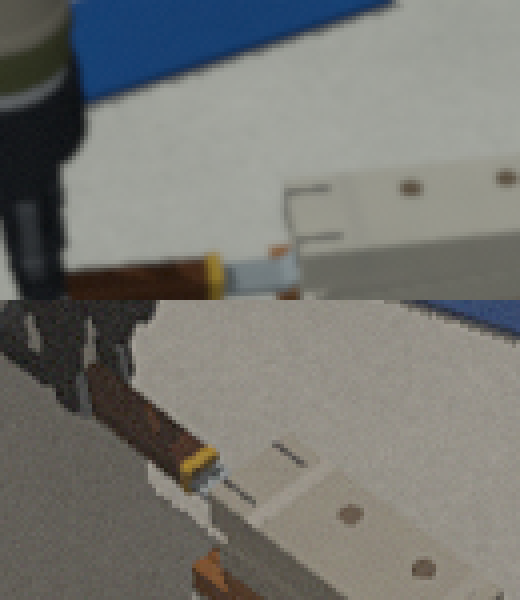

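Request:
play_rows:
  moves:
    - {"claw": 1.5, "delta_pos": [0.3, 0, 0], "twist": 0}
    - {"claw": 1.5, "delta_pos": [0.7, 0, 0.1], "twist": 0}
    - {"claw": 1.5, "delta_pos": [1.1, 0, 0.25], "twist": 0}
    - {"claw": 1.5, "delta_pos": [1.5, 0, 0.4], "twist": 0}
    - {"claw": 1.5, "delta_pos": [1.5, 0, 0.4], "twist": 0}

```text
clock: 13.0
tcp_pos: [0.3438, -0.009, 0.0414]
orientation: [-0.0, 0.066, 0.998, 0.0]
wrist_force: [0.5, 0.3, -2.7]
finger_gap: 0.0231
```

```bash
python3 -c "
from h import *
go([.385,-.0138,.1145],-7.4);print(np.round(get_state()['joint_pos'],3))"
```

```text
delta_cm [-4.15  0.06 -7.31] twist -0.1 curyaw -7.5 tcp [ 0.3438 -0.009   0.0414] zax [-0.001  0.    -1.   ] F [ 0.5  0.3 -2.7] T [ 0.    0.18 -0.02] gap 0.0231 t 13.0
[-0.261  0.041 -0.804  0.727  0.    -0.13 ]
```

Request:
play_rows:
  moves:
    - {"claw": 1.5, "delta_pos": [0.4, 0, 0.1], "twist": 0}
    - {"claw": 1.5, "delta_pos": [0.9, 0, 0.2], "twist": 0}
    - {"claw": 1.5, "delta_pos": [1.4, 0, 0.2], "twist": 0}
    - {"claw": 1.5, "delta_pos": [1.9, 0, 0.2], "twist": 0}
    - {"claw": 1.5, "delta_pos": [2.2, 0, 0.2], "twist": 0}
    - {"claw": 1.5, "delta_pos": [2.2, 0, 0.2], "twist": 0}

```text
clock: 13.75
tcp_pos: [0.3223, -0.0062, 0.0396]
orientation: [0.0, 0.066, 0.998, 0.0]
wrist_force: [0.8, 0.5, -3.5]
finger_gap: 0.0231
```

```bash
python3 - <<'E'
from h import *
go([.385,-.0138,.1145],-7.4);s=get_state();print(np.round(s['joint_pos'],3))
for th in (2,5,8): print(th,barpt(TIPL,th,s['tcp_pos'],-7.4),(np.array([.4999,-.0287])-barpt(TIPL,th,s['tcp_pos'],-7.4)[:2])@[.9917,-.1287])
E
```

```text
delta_cm [-6.31  0.07 -7.49] twist -0.1 curyaw -7.5 tcp [ 0.3223 -0.0062  0.0396] zax [ 0.  0. -1.] F [ 0.8  0.5 -3.5] T [0.03 0.16 0.  ] gap 0.0231 t 13.75
[-0.27   0.001 -0.85   0.719  0.    -0.139]
2 [ 0.48681914 -0.02756202  0.06271739] 0.013118749403960106
5 [ 0.48717068 -0.02760767  0.05402019] 0.012764252797492189
8 [ 0.48707035 -0.02759464  0.04531636] 0.012865425585795044
```

```bash
python3 -c "
from h import *
go([.472,.268,.1],8.3);go([.472,.268,.014],8.3)"
```

```text
delta_cm [-11.26  29.14  -6.04] twist -15.8 curyaw -7.5 tcp [ 0.3223 -0.0062  0.0396] zax [ 0.  0. -1.] F [ 0.8  0.5 -3.5] T [0.03 0.16 0.  ] gap 0.0231 t 13.75
delta_cm [-11.26  29.14   2.56] twist -15.8 curyaw -7.5 tcp [ 0.3223 -0.0062  0.0396] zax [ 0.  0. -1.] F [ 0.8  0.5 -3.5] T [0.03 0.16 0.  ] gap 0.0231 t 13.75
```

Request:
play_rows:
  moves:
    - {"claw": 1.5, "delta_pos": [0, 0, -3], "twist": 0}
    - {"claw": 1.5, "delta_pos": [0, 0, -7], "twist": 0}
    - {"claw": 1.5, "delta_pos": [0, 3, -9], "twist": -2}
    - {"claw": 1.5, "delta_pos": [-1, 8, -9], "twist": -5}
    - {"claw": 1.5, "delta_pos": [-3, 13, -9], "twist": -8}
    - {"claw": 1.5, "delta_pos": [-6, 18, -8], "twist": -11}
    - {"claw": 1.5, "delta_pos": [-8.5, 23, -7], "twist": -14}
    - {"claw": 1.5, "delta_pos": [-10.5, 27, -6], "twist": -15.8}
    - {"claw": 1.5, "delta_pos": [-11.2, 29.1, -4], "twist": -15.8}
    - {"claw": 1.5, "delta_pos": [-11.2, 29.1, -2], "twist": -15.8}
    - {"claw": 1.5, "delta_pos": [-11.2, 29.1, 0], "twist": -15.8}
    - {"claw": 1.5, "delta_pos": [-11.2, 29.1, 0], "twist": -15.8}
  force: 20

```text
clock: 15.25
tcp_pos: [0.4701, 0.2672, 0.0378]
orientation: [-0.002, -0.072, 0.997, -0.001]
wrist_force: [0.6, -0.2, -1.8]
finger_gap: 0.023
```

```bash
python3 -c "
from h import *
go([.472,.268,.014],8.3)"
```

```text
delta_cm [-0.21  0.06  2.37] twist -0.0 curyaw 8.3 tcp [0.4701 0.2672 0.0378] zax [-0.004 -0.001 -1.   ] F [ 0.6 -0.2 -1.8] T [-0.03  0.15 -0.02] gap 0.023 t 15.25
```

Request:
play_rows:
  moves:
    - {"claw": 1.5, "delta_pos": [0, 0, 0.6], "twist": 0}
    - {"claw": 1.5, "delta_pos": [0, 0, 1.2], "twist": 0}
    - {"claw": 1.5, "delta_pos": [0, 0, 1.8], "twist": 0}
    - {"claw": 1.5, "delta_pos": [0, 0, 2.3], "twist": 0}
    - {"claw": 1.5, "delta_pos": [0, 0, 2.5], "twist": 0}
    - {"claw": 1.5, "delta_pos": [0, 0, 2.5], "twist": 0}

```text
clock: 16.0
tcp_pos: [0.4716, 0.2676, 0.0148]
orientation: [0.0, -0.072, 0.997, 0.0]
wrist_force: [-2.1, -0.2, 2.2]
finger_gap: 0.0234
```

```bash
python3 -c "
from h import *
go([.472,.268,.0125],8.3)"
```

```text
delta_cm [-0.05  0.03  0.23] twist -0.0 curyaw 8.3 tcp [0.4716 0.2676 0.0148] zax [ 0.  0. -1.] F [-2.1 -0.2  2.2] T [-0.07  0.26 -0.01] gap 0.0234 t 16.0
```

Request:
play_rows:
  moves:
    - {"claw": 2.6, "delta_pos": [0, 0, 0], "twist": 0}
    - {"claw": 4, "delta_pos": [0, 0, 0], "twist": 0}
    - {"claw": 6, "delta_pos": [0, 0, 0], "twist": 0}
    - {"claw": 6, "delta_pos": [0, 0, 0], "twist": 0}
    - {"claw": 8, "delta_pos": [0, 0, -3], "twist": 0}
    - {"claw": 8.5, "delta_pos": [0, 0, -8], "twist": 0}
    - {"claw": 8.5, "delta_pos": [0, 0, -14], "twist": 0}
    - {"claw": 8.5, "delta_pos": [1.5, 0, -20], "twist": 0}
    - {"claw": 8.5, "delta_pos": [1.5, 0, -20], "twist": 0}
    - {"claw": 8.5, "delta_pos": [1.5, 0, -20], "twist": 0}

```text
clock: 17.25
tcp_pos: [0.4568, 0.2655, 0.2145]
orientation: [0.0, -0.072, 0.997, 0.0]
wrist_force: [0.8, -0.0, -0.2]
finger_gap: 0.0844
```

```bash
python3 - <<'E'
from h import *
a,i=shot('wrist','w3'); 
for q in ['pry_bar']:
    for d in spotter.spot_in('wrist',q)[:1]: print(q,np.round(d['extent']),d['conf'])
c,_=shot('side')
u,_=shot('scene')
left=cv2.resize(a,(400,300)); 
cr=[cv2.resize(im[y:y+75,x:x+100],(400,300),interpolation=3) for im,x,y in [(c,275,250),(u,220,235)]]
cv2.imwrite('pics/chk.png',np.vstack([np.hstack([left,cr[0]]),np.hstack([cr[1],cv2.resize(c[160:260,200:330],(400,300))])])[:,:,::-1])
m=cv2.inRange(cv2.cvtColor(a,cv2.COLOR_RGB2HSV),(0,60,20),(15,255,130)); m[:,:200]=0;m[:,480:]=0; m[360:]=0
n,l,s,ce=cv2.connectedComponentsWithStats(m); k=1+s[1:,4].argmax(); pts=np.argwhere(l==k)[:,::-1]
W=np.array([back(i,x,y,.03)[:2] for x,y in pts],np.float32); print(s[k],cv2.minAreaRect(W))
go([.584,-.040,.2],-7.4)
E
```

```text
pry_bar [312. 213. 339. 405.] 0.9
[ 313  214   27  112 2789] ((0.5089360475540161, 0.27311497926712036), (0.10429545491933823, 0.023002002388238907), 8.06301498413086)
delta_cm [ -8.27 -32.03   1.28] twist 15.7 curyaw 8.3 tcp [0.456  0.2651 0.2128] zax [-0.003 -0.001 -1.   ] F [-0.1  0.   0.3] T [ 0.01 -0.    0.04] gap 0.0851 t 17.45
```

View pics/chk.png

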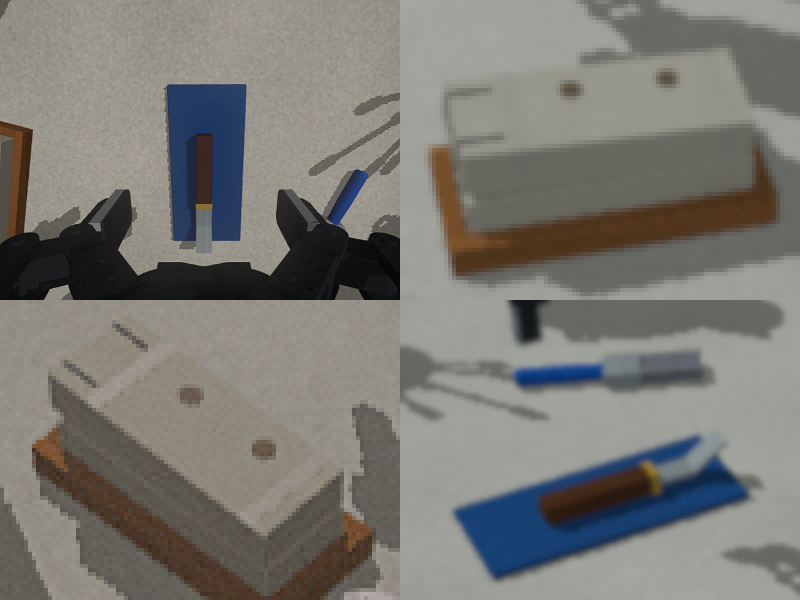

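Request:
play_rows:
  moves:
    - {"claw": 8.5, "delta_pos": [-1, -5, 0], "twist": 5}
    - {"claw": 8.5, "delta_pos": [-3, -11, 0], "twist": 10}
    - {"claw": 8.5, "delta_pos": [-5, -17, 0], "twist": 15.7}
    - {"claw": 8.5, "delta_pos": [-7, -23, 0], "twist": 15.7}
    - {"claw": 8.5, "delta_pos": [-8, -28, 1], "twist": 15.7}
    - {"claw": 8.5, "delta_pos": [-8.2, -32, 2], "twist": 15.7}
    - {"claw": 8.5, "delta_pos": [-8.2, -32, 6], "twist": 15.7}
    - {"claw": 8.5, "delta_pos": [-8.2, -32, 9], "twist": 15.7}
    - {"claw": 8.5, "delta_pos": [-8.2, -32, 9], "twist": 15.7}

```text
clock: 18.58
tcp_pos: [0.5813, -0.0391, 0.1208]
orientation: [-0.004, 0.065, 0.998, 0.001]
wrist_force: [-0.1, 0.7, 0.8]
finger_gap: 0.0851
```

```bash
python3 - <<'E'
from h import *
go([.583,-.0395,.046],-7.4)
im,i=shot('wrist','w4')
for z in (.045,.075): print([np.round(proj(i,[.584+.9917*a+.1287*b,-.0396-.1287*a+.9917*b,z])[0]) for a,b in [(-.085,.032),(-.085,-.032)]])
E
```

```text
delta_cm [-0.23 -0.02  7.48] twist -0.0 curyaw -7.4 tcp [ 0.5813 -0.0391  0.1208] zax [-0.008  0.002 -1.   ] F [-0.1  0.7  0.8] T [-0.01  0.01 -0.03] gap 0.0851 t 18.575
[array([386., 104.]), array([264., 104.])]
[array([395.,  99.]), array([254.,  99.])]
```

View pics/w4.png

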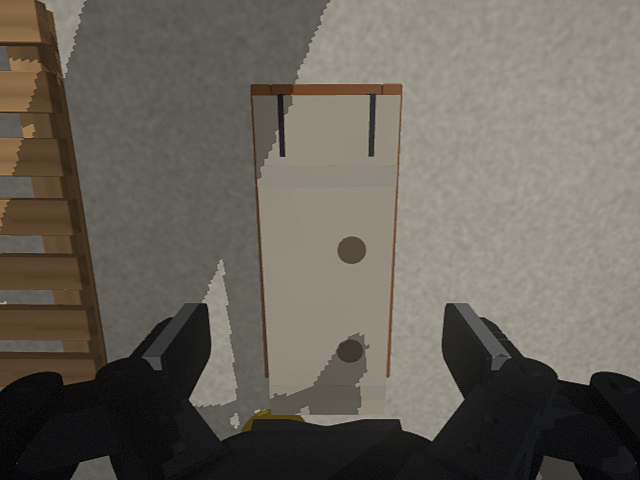

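Request:
play_rows:
  moves:
    - {"claw": 8.5, "delta_pos": [-0.2, 0, 2.5], "twist": 0}
    - {"claw": 8.5, "delta_pos": [-0.2, 0, 5], "twist": 0}
    - {"claw": 8.5, "delta_pos": [-0.2, 0, 6.8], "twist": 0}
    - {"claw": 8.5, "delta_pos": [-0.2, 0, 7.4], "twist": 0}
    - {"claw": 7.5, "delta_pos": [-0.2, 0, 7.4], "twist": 0}
    - {"claw": 6.8, "delta_pos": [-0.2, 0, 7.4], "twist": 0}
    - {"claw": 6.0, "delta_pos": [-0.2, 0, 7.4], "twist": 0}
    - {"claw": 5.5, "delta_pos": [-0.2, 0, 7.4], "twist": 0}
    - {"claw": 5.5, "delta_pos": [-0.2, 0, 7.4], "twist": 0}
    - {"claw": 5.5, "delta_pos": [-0.2, 0, 7.4], "twist": 0}
  force: 45

```text
clock: 19.88
tcp_pos: [0.5872, -0.0397, 0.052]
orientation: [0.001, 0.065, 0.998, 0.0]
wrist_force: [-0.1, 1.7, 6.2]
finger_gap: 0.063
```

```bash
python3 -c "
from h import *
go([.535,-.258,.16],-8.5)"
```

```text
delta_cm [  2.33 -22.32 -10.82] twist 1.1 curyaw -7.4 tcp [ 0.5872 -0.0397  0.052 ] zax [ 0.003 -0.    -1.   ] F [-0.1  1.7  6.2] T [ 0.25 -0.08 -0.04] gap 0.063 t 19.875
```

Request:
play_rows:
  moves:
    - {"claw": 5.5, "delta_pos": [0, 0, -0.5], "twist": 0}
    - {"claw": 5.5, "delta_pos": [0, 0, -1], "twist": 0}
    - {"claw": 5.5, "delta_pos": [0, 0, -1.5], "twist": 0}
    - {"claw": 5.5, "delta_pos": [0, 0, -2], "twist": 0}
    - {"claw": 5.5, "delta_pos": [0, 0, -2], "twist": 0}

```text
clock: 20.5
tcp_pos: [0.5864, -0.0397, 0.0711]
orientation: [0.0, 0.065, 0.998, -0.0]
wrist_force: [0.3, -0.6, -3.1]
finger_gap: 0.0629
```

```bash
python3 -c "
from h import *
go([.535,-.258,.16],-8.5)"
```

```text
delta_cm [  2.27 -22.31  -8.89] twist 1.1 curyaw -7.4 tcp [ 0.5864 -0.0397  0.0711] zax [ 0.001 -0.    -1.   ] F [ 0.3 -0.6 -3.1] T [-0.01  0.01 -0.02] gap 0.0629 t 20.5
```

Request:
play_rows:
  moves:
    - {"claw": 5.5, "delta_pos": [0, 0, -2], "twist": 0}
    - {"claw": 5.5, "delta_pos": [0, 0, -5], "twist": 0}
    - {"claw": 5.5, "delta_pos": [0, 0, -8], "twist": 0}
    - {"claw": 5.5, "delta_pos": [0, -0.5, -9], "twist": 0}
    - {"claw": 5.5, "delta_pos": [0.3, -3, -9], "twist": 0.5}
    - {"claw": 5.5, "delta_pos": [0.7, -7, -9], "twist": 0.5}
    - {"claw": 5.5, "delta_pos": [1.1, -11, -9], "twist": 0.5}
    - {"claw": 5.5, "delta_pos": [1.5, -15, -9], "twist": 0.5}
    - {"claw": 5.5, "delta_pos": [1.7, -18.5, -9], "twist": 0.5}
    - {"claw": 5.5, "delta_pos": [1.9, -21.2, -9], "twist": 0.5}
    - {"claw": 5.5, "delta_pos": [1.9, -22.3, -9], "twist": 0.5}
    - {"claw": 5.5, "delta_pos": [1.9, -22.3, -9], "twist": 0.5}

```text
clock: 22.0
tcp_pos: [0.5381, -0.2585, 0.1598]
orientation: [-0.0, 0.07, 0.998, 0.0]
wrist_force: [-0.5, -0.2, -2.6]
finger_gap: 0.063
```

```bash
python3 - <<'E'
from h import *
go([.539,-.259,.05],-8)
for c in ['side','scene']:
    im,i=shot(c,c+'9')
    for d in spotter.spot_in(c,'mould_top')[:1]:
        print(c,np.round(d['extent']),d['conf'])
    tcp=get_state()['tcp_pos']; y=np.radians(-8); P=[]
    for a in (-.085,.085):
        for b in (-.032,.032):
            for z in (-.003,.027): P.append(tcp+[-.004+a*np.cos(y)-b*np.sin(y),a*np.sin(y)+b*np.cos(y),z])
    q=proj(i,P); print('pred',q.min(0).round(),q.max(0).round())
E
```

```text
delta_cm [-0.11 -0.04 10.98] twist 0.0 curyaw -8.0 tcp [ 0.5381 -0.2585  0.1598] zax [-0.001  0.001 -1.   ] F [-0.5 -0.2 -2.6] T [ 0.01 -0.04 -0.02] gap 0.063 t 22.0
side [289. 298. 389. 346.] 0.83
pred [289. 296.] [388. 347.]
scene [134. 265. 216. 333.] 0.9
pred [134. 255.] [219. 331.]
```

Request:
play_rows:
  moves:
    - {"claw": 5.5, "delta_pos": [0, 0, 2.5], "twist": 0}
    - {"claw": 5.5, "delta_pos": [0, 0, 5], "twist": 0}
    - {"claw": 5.5, "delta_pos": [0, 0, 7.5], "twist": 0}
    - {"claw": 5.5, "delta_pos": [0, 0, 9.5], "twist": 0}
    - {"claw": 5.5, "delta_pos": [0, 0, 10.5], "twist": 0}
    - {"claw": 5.5, "delta_pos": [0, 0, 11], "twist": 0}
    - {"claw": 5.5, "delta_pos": [0, 0, 11.5], "twist": 0}
    - {"claw": 5.5, "delta_pos": [0, 0, 11.8], "twist": 0}
    - {"claw": 5.5, "delta_pos": [0, 0, 12.1], "twist": 0}
    - {"claw": 5.5, "delta_pos": [0, 0, 12.1], "twist": 0}

```text
clock: 23.45
tcp_pos: [0.5384, -0.2583, 0.0395]
orientation: [-0.0, 0.069, 0.998, 0.0]
wrist_force: [0.0, 0.1, -3.1]
finger_gap: 0.0631
```

```bash
python3 -c "
from h import *
go([.539,-.259,.033],-8)"
```

```text
delta_cm [-0.07 -0.06  0.65] twist 0.1 curyaw -7.9 tcp [ 0.5384 -0.2583  0.0395] zax [-0.  0. -1.] F [ 0.   0.1 -3.1] T [ 0.02 -0.1   0.02] gap 0.0631 t 23.45
```

Request:
play_rows:
  moves:
    - {"claw": 5.5, "delta_pos": [0, 0, 0.2], "twist": 0}
    - {"claw": 5.5, "delta_pos": [0, 0, 0.4], "twist": 0}
    - {"claw": 5.5, "delta_pos": [0, 0, 0.5], "twist": 0}
    - {"claw": 5.5, "delta_pos": [0, 0, 0.5], "twist": 0}

```text
clock: 23.95
tcp_pos: [0.5384, -0.2585, 0.0352]
orientation: [0.0, 0.069, 0.998, -0.0]
wrist_force: [-4.1, 0.7, 5.1]
finger_gap: 0.063
```

```bash
python3 -c "
from h import *
go([.539,-.259,.033],-8)"
```

```text
delta_cm [-0.07 -0.05  0.22] twist 0.1 curyaw -7.9 tcp [ 0.5384 -0.2585  0.0352] zax [ 0. -0. -1.] F [-4.1  0.7  5.1] T [0.1  0.34 0.03] gap 0.063 t 23.95
```

Request:
play_rows:
  moves:
    - {"claw": 5.5, "delta_pos": [0, 0, 0.1], "twist": 0}
    - {"claw": 5.5, "delta_pos": [0, 0, 0.2], "twist": 0}
    - {"claw": 5.5, "delta_pos": [0, 0, 0.3], "twist": 0}
    - {"claw": 5.5, "delta_pos": [0, 0, 0.3], "twist": 0}
  force: 20

```text
clock: 24.45
tcp_pos: [0.5385, -0.2585, 0.0331]
orientation: [0.0, 0.069, 0.998, -0.0]
wrist_force: [-7.3, 1.8, 12.9]
finger_gap: 0.0632
```

```bash
python3 -c "
from h import *
go([.539,-.259,.033],-8)"
```

```text
delta_cm [-0.05 -0.04  0.01] twist 0.1 curyaw -7.9 tcp [ 0.5385 -0.2585  0.0331] zax [ 0.001 -0.001 -1.   ] F [-7.3  1.8 12.9] T [0.51 0.76 0.01] gap 0.0632 t 24.45
```

Request:
play_rows:
  moves:
    - {"claw": 6.3, "delta_pos": [0, 0, -0.1], "twist": 0}
    - {"claw": 6.5, "delta_pos": [0, 0, -0.1], "twist": 0}
    - {"claw": 7, "delta_pos": [0, 0, -0.1], "twist": 0}
    - {"claw": 8, "delta_pos": [0, 0, -0.1], "twist": 0}
    - {"claw": 8.5, "delta_pos": [0, 0, -0.1], "twist": 0}
    - {"claw": 8.5, "delta_pos": [0, 0, -2], "twist": 0}
    - {"claw": 8.5, "delta_pos": [0, 0, -5], "twist": 0}
    - {"claw": 8.5, "delta_pos": [0, 0, -9], "twist": 0}
    - {"claw": 8.5, "delta_pos": [0, 0, -14], "twist": 0}
    - {"claw": 8.5, "delta_pos": [0, 0, -14], "twist": 0}

```text
clock: 25.7
tcp_pos: [0.541, -0.2599, 0.1764]
orientation: [0.004, 0.069, 0.998, -0.002]
wrist_force: [0.2, 0.3, 0.0]
finger_gap: 0.085
```

```bash
python3 - <<'E'
from h import *
go([.539,-.259,.033],-8)
for c in ['side','scene']:
    im,i=shot(c,c+'10')
    for q in ['mould_top','rack','pry_bar','mug','jar','brush']:
        for d in spotter.spot_in(c,q)[:1]: print(c,q,np.round(d['extent']),round(d['conf'],2))
    y=np.radians(-8); P=[]
    for a in (-.085,.085):
        for b in (-.032,.032):
            for z in (.03,.06): P.append(np.array([.5345+a*np.cos(y)-b*np.sin(y),-.2585+a*np.sin(y)+b*np.cos(y),z]))
    q=proj(i,P); print('pred',q.min(0).round(),q.max(0).round())
E
python3 -c "
import cv2,numpy as np
a=cv2.imread('pics/side10.png')[270:430,240:440];b=cv2.imread('pics/scene10.png')[250:410,100:300]
cv2.imwrite('pics/fin.png',np.hstack([cv2.resize(x,(400,320),interpolation=3) for x in (a,b)]))"
```

```text
delta_cm [ 0.33  0.12 14.33] twist 0.1 curyaw -7.9 tcp [ 0.541  -0.2599  0.1764] zax [ 0.007 -0.005 -1.   ] F [0.2 0.3 0. ] T [-0.   -0.03 -0.07] gap 0.085 t 25.7
side mould_top [291. 339. 386. 389.] 0.84
side rack [274. 336. 404. 416.] 0.93
side pry_bar [246. 206. 307. 235.] 0.63
side mug [365. 205. 396. 248.] 0.7
side jar [382. 270. 408. 307.] 0.65
side brush [238. 178. 297. 189.] 0.62
pred [293. 340.] [384. 389.]
scene mould_top [151. 296. 223. 368.] 0.73
scene rack [130. 288. 249. 394.] 0.75
scene pry_bar [300. 190. 362. 213.] 0.64
scene mug [358. 238. 395. 293.] 0.89
scene jar [300. 310. 326. 349.] 0.89
scene brush [353. 152. 406. 191.] 0.9
pred [148. 295.] [226. 368.]
```

```bash
python3 -c "
from h import *
print(env.hand_in())"
```

```text
the job is handed in; nothing more can be done
None
```

I levered the upper half loose with the bar, laid the bar back on its board, set the upper half down on the rack and handed the job in at about 26 s. The hand-in gave no verdict.

**Prying:** I gripped the rear of the handle and let the bar swing nose down in a loosened grip until its foot lay flat on the board. The foot then went about 29 mm into the notch without contact force. Turning the handle down about 30° in an arc gave a reaction of 7–8 N, which then fell, so I took the plug to have come out. Pictures showed the notch end raised.

**Bar:** it lies flat with its handle's middle at about (0.509, 0.273). The board's centre is at about (0.515, 0.274).

**Upper half:** it was lifted level at its balance point and lowered slowly. It sits on the rack at about (0.535, -0.259), turned about -8°. The rack's middle is at about (0.535, -0.259), also turned about -8°.

**Last checks:**
- The spotter boxes for the upper half in both fixed cameras agree within about 3 pixels with where it should show lying flat there.
- The jar's boxes moved by no more than 3 pixels from the start. The brush's moved about 2 in the side view; it had no box in the first scene picture.
- The mug's box also moved by no more than 4 pixels, except its left edge in the side view, which read 14 pixels narrower at a lower confidence. The scene view and the box's other edges did not move, so I put this down to a poor detection.
- The gripper is open and about 0.1 m clear, and the wrist force is about zero.
- I had used up my picture views, so the final placement was checked only by these numbers, not by eye.

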